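Push the row of sample racks home in the tube reader's feeder and start it

ROBOT

A 6-joint arm with a two-finger parallel gripper is mounted at the origin on the work surface. World frame = base frame: x ahead of the robot, y to its left, z up, the work surface at z = 0. Lengths are in mm, angles in rad, forces in N, time in s.
With the tool pointing down it reaches from about 300 to 775 mm from the base axis. Payload 14.6 kg.
Tool frame: the origin (TCP) lies between the finger pads; the fingertips stand 22 mm ahead of it and the grasp point (between the pads) lies 3 mm ahead of it (finger_overhang is the distance from the TCP to the fingertips, in mm); z points along the fingers, y is the direction in which the jaws open and shut (so a half turn about z gives the same grasp; the last joint's range is limited). The gripper opens to 94 mm and grips with 3 to 60 N. Pads are 16 mm wide; open, the fingers measure 119 mm over their backs; the gripper's body (75 mm by 177 mm) begins 78 mm behind the grasp point.
Start: joints at [-1.383, 0.3, 1.521, -0, 1.321, -0.067], TCP at [138.622, -532.234, 227.446] pointing down, gripper open.
Joint ranges: [-3.03, 3.03], [-0.79, 2.21], [0.23, 2.52], [-1.04, 4.18], [0, 3.07], [-2.55, 2.55]. Speed limits (rad/s): [2.22, 2.22, 2.57, 3.14, 3.14, 3.14].

INTERFACE

Orientations are given as [roll, pitch, yaw] about the fixed x, y, z axes, in that order (R = Rz(yaw) Ry(pitch) Rx(roll)).
In Python, from cell import * gives the robot as it stands.
- The arm moves only by the tool jog_arm, never from a script. Its argument "increments" is a list of rows, each a list of 7 numbers: the shift along the tool's x, y, z in cm, then the turn, a rotation vector about the tool's x, y, z in degrees, then the finger opening in cm, from 0 to 9.4. In form: [[x, y, z, wx, wy, wz, grip], ...]. A call has 1 to 20 rows; each row shifts and turns the commanded pose from where the row before left it, along the tool's axes as they then stand; what a row does not reach is not made up. A row lasts 1/8 s, in which the tool goes at most 62.5 mm and 10.7 degrees, less where a joint would pass 70% of its speed; a pose out of reach is approached as far as the arm can. A call is refused whole if a number of a shift passes 6.25 or a number of a turn 10.7, either way. A call with a gripper value outside its range is refused whole. The fingers move at their own pace and stop on an object; "squeeze" is the grip in N (left out, the last holds). Time passes only in rows, so rows that do not move let the fingers close. It gives the time, the measured TCP pose, the force and the opening at its end, in the units of the state.
- read_state(): the state, without advancing time (a new reading comes with each control period).
- camera(name): name is "scene" or "side" or "wrist"; returns a dict with "image" (480x640x3 uint8, red, green, blue), "K" (3x3 intrinsics, pixels), "k1" (the pictures are not rectified: a ray, as slopes to the right and down, at radius r is drawn at 1 + k1 r^2 times it, then the intrinsics apply), "rvec" (rotation vector, rad) and "tvec" (3), from world to camera coordinates, as OpenCV has them. Camera axes: x right, y down, z forward; pixel columns grow to the right and rows downward; lengths in mm; the calibration is good to about 2 mm. A picture is of the moment at which its call begins. There is no depth.
- sign_off(): hands the job in, once; it reports no verdict.
Trained networks look in a picture, given as the dict that the camera call returned (one of the last four; its "shot" number tells which), for a name from the list of things; names that differ only in an ending like _2 or _b are one class to them, and where a whole thing is asked for, a point or a joint stands for the part that bears it (a point fixed in the world has none). Each returns a list of dicts, best first, with "conf" (0 to 1); they miss things now and then, are a little off and sometimes report something else, mostly with a low value. They report only what shows in the picture. A call takes as long as a camera call.
- recognise(picture, name): "centre" ([x, y, z] in mm, in the coordinates of the camera as it stood for that picture, good to about 4 mm: the middle of the surface that is visible of it).
- regions_of(picture, name): "mask" (480x640 bool, what is visible of it).
The state is a dict: "clock": time; "joints": joint angles; "qd": joint speeds; "effort": joint torques, N m; "eef_pos": TCP position; "eef_rot": TCP orientation; "wrist_force": force on the tool from outside, world axes, zero at the start; "moment": the same for the moment, N m; "finger_gap": finger opening in mm.
Only numpy, scipy, OpenCV 4.12 (cv2) and the standard library are available. Lean on these libraries where they do the work, as an engineer would, in place of code of your own. Each camera call takes 0.05 s, during which the arm holds its last target.

TASK

With a fingertip, push the whole row of five sample racks together along the feeder's rail until the row is closed up fully home against the end stop. Then press the green start key on the reading head and let it go. Only push: the racks stay upright on the rail as one row and are not picked up, the key is not pressed before the racks are home, and the jars, slide box and pipette are left alone.

Things in the scene. Friction and masses are not known exactly. Their poses are not given: they have to be found in the camera images.
- end_stop (a point): Middle of the end stop's face, at the height of the lane's floor (6 mm above the bench). x: along the lane, the pushing direction into the stop; y across the lane; z up. Fixed aluminium plate 130 mm wide, 52 mm high, it does not yield. With the row home the first rack's origin lies 12 mm before this point, the fifth's 108 mm.
- lane_mouth (a point): Middle of the lane's open loading end, on its floor, 340 mm before the stop. Axes as the stop's. The lane is straight, 128 mm wide between side walls 24 mm above the bench; on its floor a fixed guide rail, 8 mm wide and high, which slots in the racks' feet straddle with 2 mm play. It is slippery: the row slides at about 1 to 3 N.
- feeder: The fixed feeder and tube reader. Origin: on the bench under the lane's middle line, 150 mm before the stop; axes as the stop's. Behind the stop stands the white reading head, 105 mm high, 116 mm deep, 170 mm wide; an inlet wing as high stands on the -y side, from 70 mm to 162 mm off the middle line, from 30 mm before the stop on.
- rack1: Five-tube rack with red caps: light grey block 24 mm thick (its x, along the lane), 118 mm long (y, across it), 50 mm high; its tubes' caps reach 78 mm above its underside. Origin: centre of its underside, z up. The five stand in a row in any order, 0 to 2 mm apart, long faces along the lane; 0.1 to 0.22 kg each. Push low to half-way up, mid-face: high pushes tip them.
- rack2: Five-tube rack with four red caps: light grey block 24 mm thick (its x, along the lane), 118 mm long (y, across it), 50 mm high; its tubes' caps reach 78 mm above its underside. Origin: centre of its underside, z up. 
- rack3: Five-tube rack with four red caps and a blue one in the middle: light grey block 24 mm thick (its x, along the lane), 118 mm long (y, across it), 50 mm high; its tubes' caps reach 78 mm above its underside. Origin: centre of its underside, z up. 
- rack4: Five-tube rack with blue caps: light grey block 24 mm thick (its x, along the lane), 118 mm long (y, across it), 50 mm high; its tubes' caps reach 78 mm above its underside. Origin: centre of its underside, z up. 
- rack5: Five-tube rack with four blue caps, middle place empty: light grey block 24 mm thick (its x, along the lane), 118 mm long (y, across it), 50 mm high; its tubes' caps reach 78 mm above its underside. Origin: centre of its underside, z up. 
- start_key_top (a point): Centre of the top of the round green start key (30 mm across) on the flat top of the reading head, behind the end stop, 127 mm above the bench. It is pressed straight down.
- start_key (a joint): Travel of the start key in m: 0 released, 0.006 fully down. A spring brings it back; it counts as pressed from 0.004. It moves at about 1.5 N and is fully down at 5 N.
- jar_red: Bystander: specimen jar with red screw cap, 51 mm across and 56 mm high, standing beside the lane. Origin: centre of its underside.
- jar_blue: Bystander: the same jar with a blue cap. Origin: centre of its underside.
- slide_box: Bystander: white and yellow box of microscope slides, 88 x 63 x 31 mm, beside the lane. Origin: centre of its underside.
- pipette: Bystander: white hand pipette lying on the bench beside the lane, about 240 mm long, 24 mm thick. Origin: on the bench under the middle of its grip, x towards its tip.

How it is judged:
By the outcome, as a careful person would: the job done as asked, in the order asked, and still so for the second after the job is handed in, with the robot touching nothing.
It also fails if it takes over 48 s, if anything falls off the work surface, if the arm or the gripper's body presses on something with over 40 N, if the wrist force passes 120 N, or if a joint passes its speed limit or range.

## Working session

There is one attempt and no reset: what is moved stays moved. The work goes in short steps, Python scripts to look and compute and a tool call to move; the robot and the scene stay as the last step left them, time stands still between calls to the robot, and variables do not carry over. Pictures are saved under pics/ and viewed, and the job is handed in when it is done.

Besides the shell and the picture viewer there is one more tool, called after "Emit:" as name(argument=value, ...) on one line, values as JSON. jog_arm: Moves the arm, as the interface text tells. Its arguments: {"type":"object","properties":{"increments":{"type":"array"},"squeeze":{"type":"number"}},"required":["increments"]}

```bash
ls; mkdir -p pics
python3 - <<'E'
from cell import *
import cv2
s=read_state();print({k:(v if not hasattr(v,'round') else v) for k,v in s.items()})
for n in ["scene","side","wrist"]:
    p=camera(n);cv2.imwrite(f"pics/{n}0.png",p["image"][:,:,::-1])
    print(n,p["K"],p["k1"],p["rvec"],p["tvec"],p["shot"])
E
```

```text
pics
{'clock': 0.0, 'joints': array([-1.38262396e+00,  3.00452556e-01,  1.52157956e+00, -5.84654518e-06,
        1.32069295e+00, -6.66188836e-02]), 'qd': array([-0.00064237, -0.00068021, -0.00093702,  0.00081985,  0.00031485,
        0.00115675]), 'effort': array([ 1.92975247e-03, -5.31812096e+01, -3.52735806e+01,  7.08930963e-02,
        2.44248100e-02, -5.76898401e-05]), 'eef_pos': array([ 138.56545177, -532.01555672,  226.8971315 ]), 'eef_rot': array([-3.14046238e+00, -6.97336911e-05,  2.54792658e-01]), 'wrist_force': array([0.01443296, 0.22055311, 0.47638661]), 'moment': array([-0.01469561,  0.00495139, -0.02266738]), 'finger_gap': 94.1531831995911}
scene [[437.44736819   0.         319.23306527]
 [  0.         437.44736819 231.36135767]
 [  0.           0.           1.        ]] 0.006442441661120155 [ 1.81211441  1.98543836 -0.59696247] [   9.74288126 -433.64394115 1068.27212748] 1
side [[486.37539157   0.         320.60342168]
 [  0.         486.37539157 239.05231345]
 [  0.           0.           1.        ]] -0.04270841918564735 [ 2.23990992 -0.62100592  0.30089335] [-465.69991344  280.71683448  548.08180379] 2
wrist [[401.75472537   0.         322.42259353]
 [  0.         401.75472537 250.37247001]
 [  0.           0.           1.        ]] -0.06308371980570612 [-2.32641268  1.7980115   0.22338722] [-548.98530189  -25.09324684  390.12337735] 3
```

View pics/scene0.png

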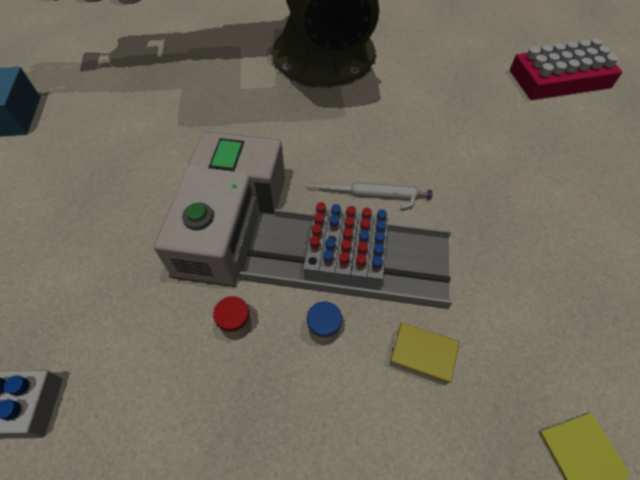

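View pics/side0.png

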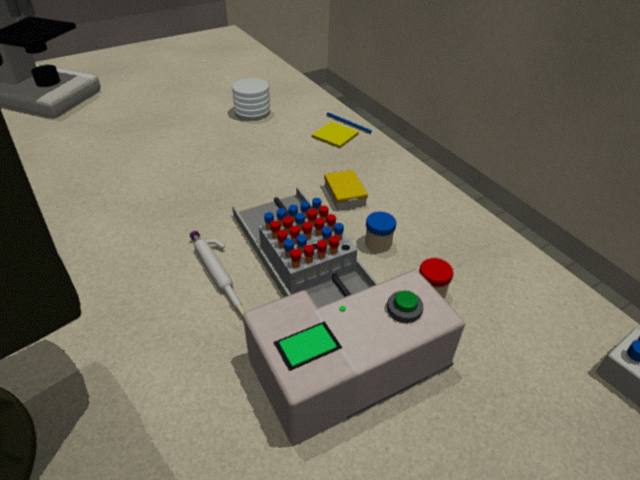

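View pics/wrist0.png

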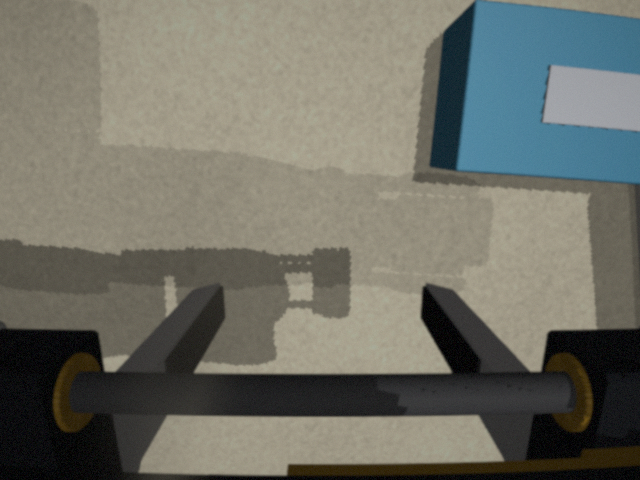

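```bash
cat > h.py <<'E'
from cell import *
import cv2, numpy as np
def toplane(p,uv,z):
    x=(np.array(uv,float)-p["K"][:2,2])/p["K"][0,0]; s=x.copy()
    for _ in range(20): s=x/(1+p["k1"]*(s@s))
    R,_=cv2.Rodrigues(np.array(p["rvec"],float)); t=np.array(p["tvec"],float).ravel()
    d=R.T@np.r_[s,1]; c=-R.T@t
    return c+d*(z-c[2])/d[2]
def cam2w(p,c):
    R,_=cv2.Rodrigues(np.array(p["rvec"],float)); return R.T@(np.array(c)-np.array(p["tvec"]).ravel())
def proj(p,X):
    R,_=cv2.Rodrigues(np.array(p["rvec"],float)); c=R@np.array(X,float)+np.array(p["tvec"]).ravel()
    s=c[:2]/c[2]; s=s*(1+p["k1"]*(s@s)); return s*p["K"][0,0]+p["K"][:2,2]
E
python3 - <<'E'
from h import *
np.set_printoptions(precision=1,suppress=True)
P={n:camera(n) for n in ["scene","side"]}
for n,p in P.items():
    for o in ["start_key_top","start_key","rack1","rack2","rack3","rack4","rack5","feeder","jar_red","jar_blue","slide_box","pipette"]:
        r=recognise(p,o)
        print(n,o,[(cam2w(p,a["centre"]),round(a["conf"],2)) for a in r[:3]])
im=P["scene"]["image"][:,:,::-1]
cv2.imwrite("pics/sc1.png",cv2.resize(im[120:320,150:460],None,fx=2.55,fy=2.55,interpolation=cv2.INTER_CUBIC))
im=P["side"]["image"][:,:,::-1]
cv2.imwrite("pics/si1.png",cv2.resize(im[170:440,180:480],None,fx=2.2,fy=2.2,interpolation=cv2.INTER_CUBIC))
E
```

```text
scene start_key_top [(array([ 586.2, -139.3,  131.6]), 0.67)]
scene start_key [(array([ 585.1, -138.3,  124.5]), 0.72), (array([567.4, -73.8,  52.2]), 0.46)]
scene rack1 [(array([593.3,  61.9,  59.3]), 0.93), (array([593.1, 140.1,  53.5]), 0.8), (array([586. ,  33.8,  59.3]), 0.68)]
scene rack2 [(array([593.3,  61.9,  59.3]), 0.93), (array([593.1, 140.1,  53.5]), 0.8), (array([586. ,  33.8,  59.3]), 0.68)]
scene rack3 [(array([593.3,  61.9,  59.3]), 0.93), (array([593.1, 140.1,  53.5]), 0.8), (array([586. ,  33.8,  59.3]), 0.68)]
scene rack4 [(array([593.3,  61.9,  59.3]), 0.93), (array([593.1, 140.1,  53.5]), 0.8), (array([586. ,  33.8,  59.3]), 0.68)]
scene rack5 [(array([593.3,  61.9,  59.3]), 0.93), (array([593.1, 140.1,  53.5]), 0.8), (array([586. ,  33.8,  59.3]), 0.68)]
scene feeder [(array([565.9, -75.2,  53. ]), 0.88)]
scene jar_red [(array([715.2, -73.8,  61.1]), 0.87), (array([ 586.9, -140.6,  130.9]), 0.27)]
scene jar_blue [(array([710.2,  61.3,  55.4]), 0.87)]
scene slide_box [(array([734.4, 207.8,  36.2]), 0.68), (array([430.3, 146.9,  18.5]), 0.36)]
scene pipette [(arr
[... 494 characters left out ...]
ay([560.5,  29.9,  52.5]), 0.89), (array([549.5, 107.5,  68.1]), 0.8), (array([560.9,  84.8,  74.1]), 0.75)]
side rack4 [(array([560.5,  29.9,  52.5]), 0.89), (array([549.5, 107.5,  68.1]), 0.8), (array([560.9,  84.8,  74.1]), 0.75)]
side rack5 [(array([560.5,  29.9,  52.5]), 0.89), (array([549.5, 107.5,  68.1]), 0.8), (array([560.9,  84.8,  74.1]), 0.75)]
side feeder []
side jar_red [(array([706.3, -85.7,  57.5]), 0.92)]
side jar_blue [(array([691.7,  48.8,  46. ]), 0.67), (array([549.5,  61.6,  66.3]), 0.6)]
side slide_box [(array([724.9, 192.8,  24.2]), 0.67), (array([558.7,  84.2,  73.4]), 0.64)]
side pipette [(array([426.6, 133.5,  14.6]), 0.94), (array([ 583.2, -146.1,  122.2]), 0.63)]
```

View pics/sc1.png

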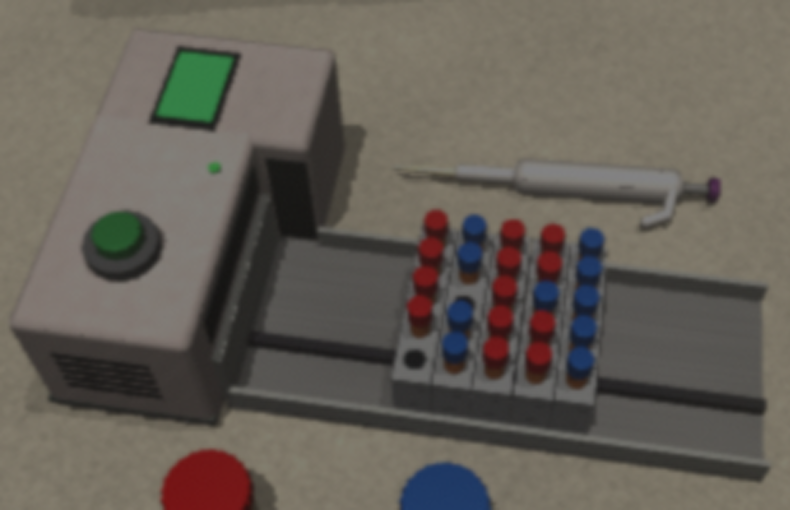

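View pics/si1.png

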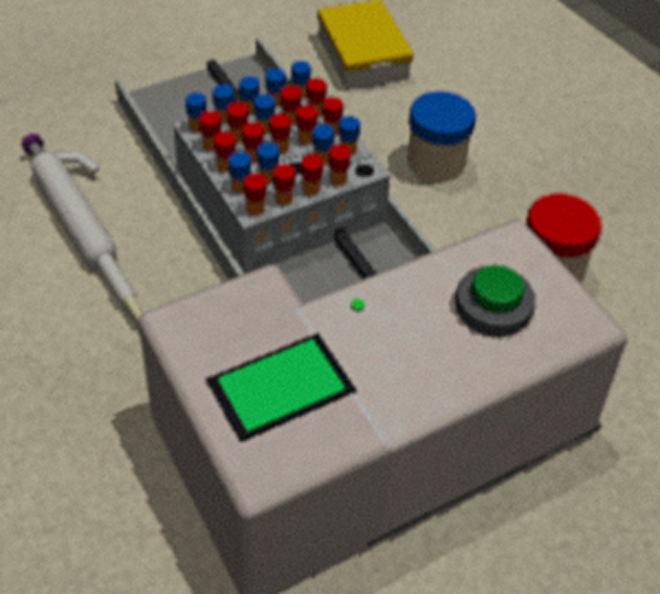

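Run:
```python
from h import *
np.set_printoptions(precision=1,suppress=True)
P={n:camera(n) for n in ["scene","side"]}
sc={"key":(118,230,127),"mouth-":(765,290,24),"mouth+in":(762,462,24),"mouth+":(768,468,24),"wing-162":(334,52,105),"wing-70":(305,150,105),"headback+":(12,325,105),"headfront+":(190,348,105),"headback-":(135,30,105),
"walllane-far":(322,230,24),"wall+far":(235,390,24),"rail far":(256,338,14),"rail mouth":(764,402,14),"rack5top front+":(395,375,56),"rack back+ top":(598,402,56),"capback-":(593,232,84),"capback+":(581,355,84)}
si={"key":(499,281,127),"wing-162":(142,318,105),"wing-70":(282,268,105),"headfront+":(520,222,105),"headback+":(625,340,105),"headback-":(250,515,105),"mouth-":(120,82,24),"mouth+":(260,40,24),"rack front- top":(247,222,56),"rackfront+ top":(387,180,56),"rackback-":(180,125,56)}
for k,(u,v,z) in sc.items(): print("scene",k,toplane(P["scene"],(150+u/2.55,120+v/2.55),z))
for k,(u,v,z) in si.items(): print("side",k,toplane(P["side"],(180+u/2.2,170+v/2.2),z))
```

```text
scene key [ 580.2 -140.   127. ]
scene mouth- [518.2 263.2  24. ]
scene mouth+in [645.1 252.4  24. ]
scene mouth+ [648.8 255.7  24. ]
scene wing-162 [404.1 -39.2 105. ]
scene wing-70 [491.9 -45.6 105. ]
scene headback+ [ 636.7 -193.2  105. ]
scene headfront+ [642.5 -88.1 105. ]
scene headback- [ 395.6 -179.5  105. ]
scene walllane-far [495.7 -40.9  24. ]
scene wall+far [625.4 -77.7  24. ]
scene rail far [580.6 -73.6  14. ]
scene rail mouth [598.1 259.3  14. ]
scene rack5top front+ [622.7  25.3  56. ]
scene rack back+ top [630.  148.5  56. ]
scene capback- [524.7 140.9  84. ]
scene capback+ [614.8 135.   84. ]
side key [ 581.3 -143.6  127. ]
side wing-162 [402.6 -48.1 105. ]
side wing-70 [490.5 -55.8 105. ]
side headfront+ [638.5 -98.5 105. ]
side headback+ [ 630.  -201.4  105. ]
side headback- [ 395.9 -186.3  105. ]
side mouth- [515.1 254.6  24. ]
side mouth+ [646.  247.5  24. ]
side rack front- top [513.3  30.3  56. ]
side rackfront+ top [620.1  16.1  56. ]
side rackback- [519.1 145.1  56. ]
```

Emit:
jog_arm(increments=[[0,0,0,0,0,-10.2,0],[0,0,0,0,0,-10.2,0],[0,0,0,0,0,-10.2,0],[0,0,0,0,0,-10.2,0],[0,0,0,0,0,-10.2,0],[0,0,0,0,0,-10.2,0],[0,0,0,0,0,-10.4,0],[0,0,0,0,0,0,0]])

```text
clock: 2.55
eef_pos: [138.6, -532.2, 227.4]
eef_rot: [-3.142, -0.0, 1.503]
wrist_force: [-0.3, -0.3, 0.8]
finger_gap: 17.4
```

Emit:
jog_arm(increments=[[4.08,2.14,0,0,0,0,0],[4.08,2.14,0,0,0,0,0],[4.08,2.14,0,0,0,0,0],[4.08,2.14,0,0,0,0,0],[4.08,2.14,0,0,0,0,0],[4.08,2.14,0,0,0,0,0],[4.08,2.14,0,0,0,0,0],[4.08,2.14,0,0,0,0,0],[4.08,2.14,0,0,0,0,0],[4.08,2.14,0,0,0,0,0],[4.08,2.14,0,0,0,0,0],[4.08,2.14,0,0,0,0,0],[4.08,2.14,0,0,0,0,0],[4.08,2.14,0,0,0,0,0],[4.08,2.14,0,0,0,0,0],[4.08,2.14,0,0,0,0,0],[4.08,2.14,0,0,0,0,0],[4.08,2.14,0,0,0,0,0],[0,0,0,0,0,0,0]])

```text
clock: 4.92
eef_pos: [572.1, 177.1, 226.5]
eef_rot: [-3.141, 0.0, 1.502]
wrist_force: [0.2, -0.5, -1.0]
finger_gap: 0.6
```

Run:
```python
from h import *
print(read_state()["finger_gap"])
np.set_printoptions(precision=1,suppress=True)
for n in ["side","wrist","scene"]:
    p=camera(n); im=p["image"][:,:,::-1].copy()
    R,_=cv2.Rodrigues(np.array(p["rvec"],float)); print(n,"cam at",-R.T@np.array(p["tvec"]).ravel())
    cv2.imwrite(f"pics/{n}2.png",im)
    if n!="wrist":
        # model overlay: stop=(561,-84), a=.065
        a=.067;d=np.array([-np.sin(a),-np.cos(a),0]);t=np.array([np.cos(a),-np.sin(a),0]);s0=np.array([561,-84,0.])
        def pt(s,y,z): return s0+s*d+y*t+[0,0,z]
        for A,B in [((-340,-64,24),(-30,-64,24)),((-340,64,24),(0,64,24)),((-340,-64,6),(-340,64,6)),((-340,0,6),(0,0,6)),((-30,-162,105),(-30,-70,105))]:
            u=proj(p,pt(*A));v=proj(p,pt(*B)); cv2.line(im,tuple(int(x) for x in u),tuple(int(x) for x in v),(0,255,255),1)
        cv2.imwrite(f"pics/{n}2o.png",cv2.resize(im[100:350,150:500] if n=="scene" else im[170:440,180:480],None,fx=2.2,fy=2.2))
```

```text
0.5876260513236371
side cam at [ 273.9 -423.8  584.3]
wrist cam at [576.8 246.1 383.4]
scene cam at [946.5  78.6 653.7]
```

View pics/scene2o.png

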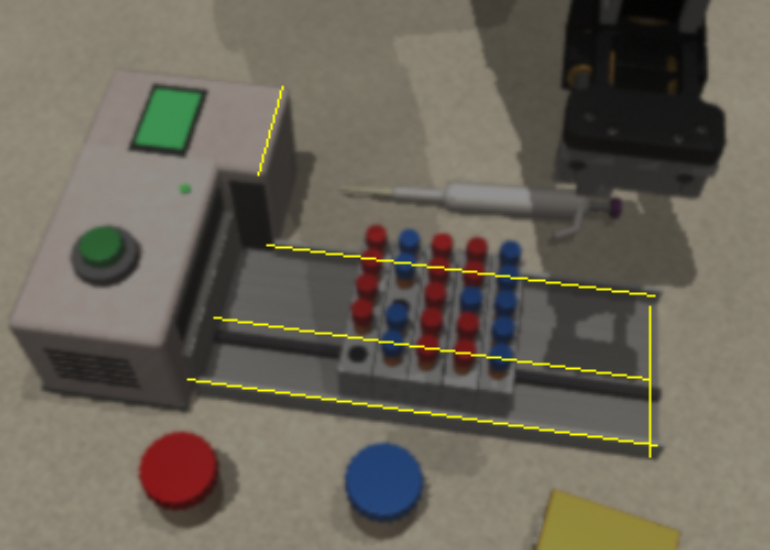

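View pics/side2o.png

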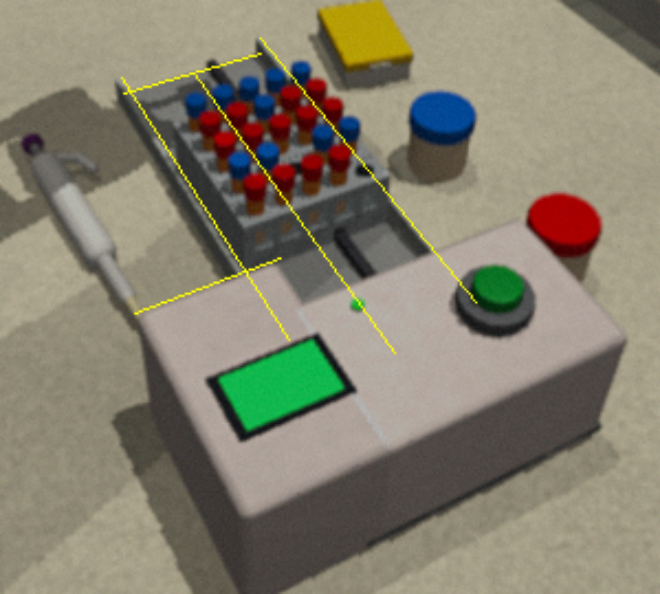

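View pics/wrist2.png

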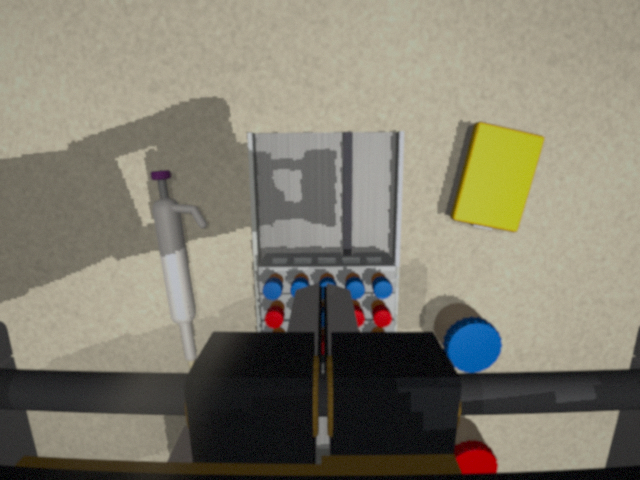

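Run:
```python
from h import *
np.set_printoptions(precision=1,suppress=True)
p=camera("wrist")
for uv,z in [((258,267),56),((397,267),56),((327,267),56),((253,131),24),((402,131),24),((347,131),14),((347,250),14)]: print(uv,toplane(p,uv,z))
print(proj(p,[572,177,205]),proj(p,[572,177,22]))
```

```text
(258, 267) [514.6 152.3  56. ]
(397, 267) [632.8 144.1  56. ]
(327, 267) [573.3 148.3  56. ]
(253, 131) [517.2 265.6  24. ]
(402, 131) [646.  256.7  24. ]
(347, 131) [599.  260.2  14. ]
(347, 250) [592.9 151.4  14. ]
[323.4 297.9] [323.1 226.6]
```

Emit:
jog_arm(increments=[[0,0.1,4,0,0,0,0],[0,0,4,0,0,0,0],[0,0,4,0,0,0,0],[0,0,4,0,0,0,0],[0,0,2.2,0,0,0,0],[0,0,0,0,-8,0,0],[0,0,0,0,0,0,0]])

```text
clock: 6.0
eef_pos: [572.6, 175.4, 45.6]
eef_rot: [3.141, 0.139, 1.505]
wrist_force: [-1.2, 0.1, 0.2]
finger_gap: 0.5
```

Run:
```python
from h import *
p=camera("scene"); im=p["image"][:,:,::-1]
cv2.imwrite("pics/sc3.png",cv2.resize(im[100:350,150:500],None,fx=2.2,fy=2.2))
p=camera("wrist"); cv2.imwrite("pics/w3.png",p["image"][:,:,::-1])
print(read_state()["wrist_force"])
```

```text
[-0.42185544  0.12114724  0.63099599]
```

View pics/sc3.png

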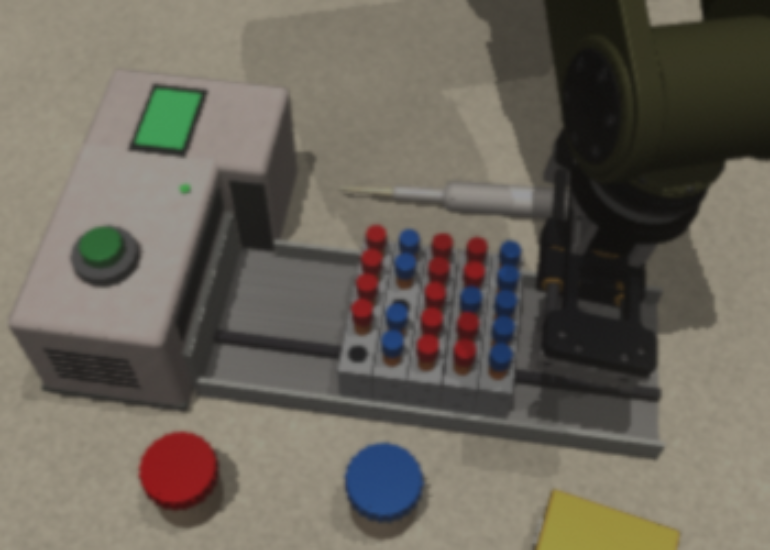

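View pics/w3.png

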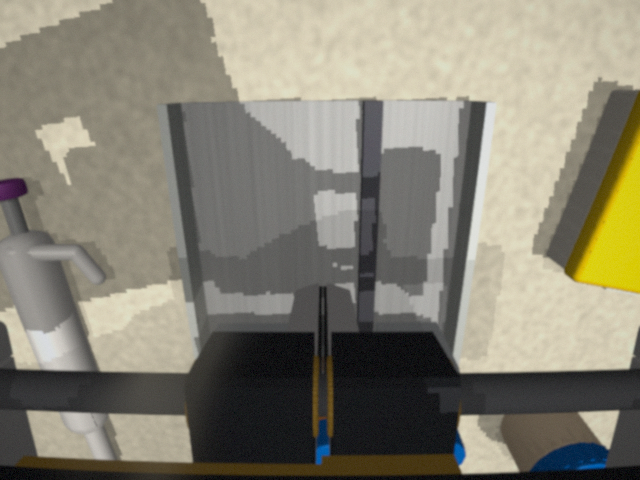

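Emit:
jog_arm(increments=[[-0.495,0,0.07,0,0,0,0],[-0.495,0,0.07,0,0,0,0],[-0.2,0,0.03,0,0,0,0],[-0.2,0,0.03,0,0,0,0],[-0.3,0,0.04,0,0,0,0],[-0.495,0,0.07,0,0,0,0],[-0.495,0,0.07,0,0,0,0],[-0.495,0,0.07,0,0,0,0],[-0.495,0,0.07,0,0,0,0]])

```text
clock: 7.22
eef_pos: [570.3, 137.6, 45.5]
eef_rot: [3.141, 0.139, 1.504]
wrist_force: [0.2, 3.2, 2.6]
finger_gap: 0.4
```

Run:
```python
from h import *
p=camera("scene"); im=p["image"][:,:,::-1]
cv2.imwrite("pics/sc4.png",cv2.resize(im[100:350,150:500],None,fx=2.2,fy=2.2))
```

```text
(no output)
```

View pics/sc4.png

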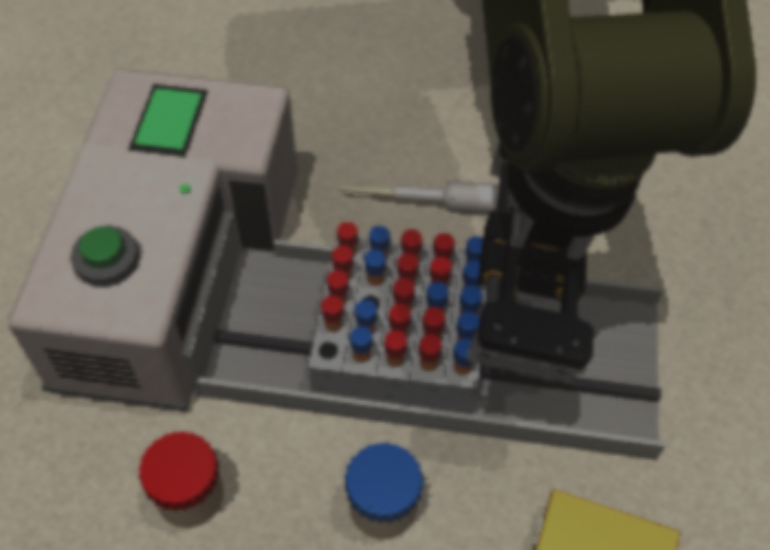

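Emit:
jog_arm(increments=[[-0.495,0,0.07,0,0,0,0],[-0.495,0,0.07,0,0,0,0],[-0.495,0,0.07,0,0,0,0],[-0.495,0,0.07,0,0,0,0],[-0.495,0,0.07,0,0,0,0],[-0.495,0,0.07,0,0,0,0],[-0.495,0,0.07,0,0,0,0],[-0.495,0,0.07,0,0,0,0],[-0.495,0,0.07,0,0,0,0],[-0.495,0,0.07,0,0,0,0],[-0.495,0,0.07,0,0,0,0],[-0.495,0,0.07,0,0,0,0],[-0.495,0,0.07,0,0,0,0],[-0.495,0,0.07,0,0,0,0]])

```text
clock: 9.02
eef_pos: [565.6, 67.8, 45.4]
eef_rot: [3.142, 0.14, 1.505]
wrist_force: [-0.8, 3.7, 3.3]
finger_gap: 0.6
```

Run:
```python
from h import *
p=camera("scene"); im=p["image"][:,:,::-1]
cv2.imwrite("pics/sc5.png",cv2.resize(im[100:350,150:500],None,fx=2.2,fy=2.2))
```

```text
(no output)
```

View pics/sc5.png

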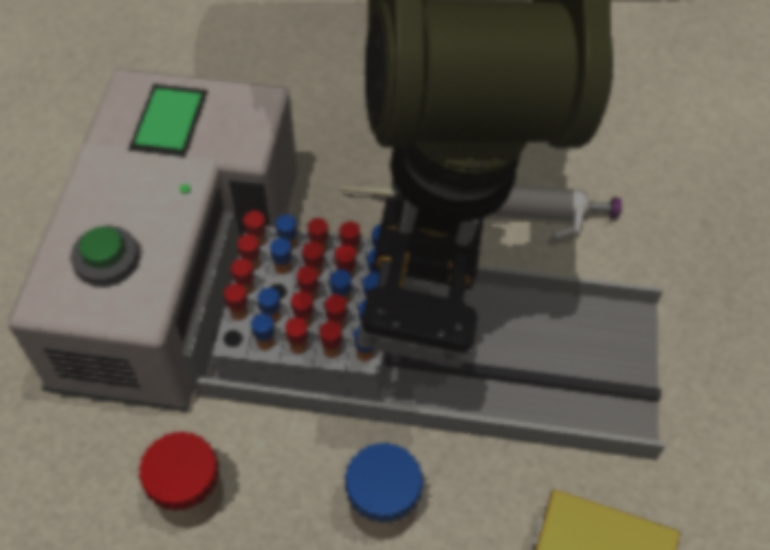

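Emit:
jog_arm(increments=[[-0.297,0,0.042,0,0,0,0],[-0.297,0,0.042,0,0,0,0],[-0.297,0,0.042,0,0,0,0],[-0.198,0,0.028,0,0,0,0]])

```text
clock: 9.57
eef_pos: [564.7, 57.0, 45.3]
eef_rot: [-3.141, 0.14, 1.504]
wrist_force: [0.1, 3.3, 2.2]
finger_gap: 0.4
```

Emit:
jog_arm(increments=[[-0.198,0,0.028,0,0,0,0],[-0.198,0,0.028,0,0,0,0]])

```text
clock: 9.82
eef_pos: [565.2, 54.1, 45.5]
eef_rot: [3.14, 0.137, 1.504]
wrist_force: [7.3, 17.3, -1.9]
finger_gap: 0.4
```

Run:
```python
from h import *
p=camera("scene"); im=p["image"][:,:,::-1]
print(read_state()["wrist_force"],read_state()["eef_pos"],read_state()["moment"])
cv2.imwrite("pics/sc6.png",cv2.resize(im[150:300,200:380],None,fx=4,fy=4,interpolation=cv2.INTER_CUBIC))
p=camera("side"); im=p["image"][:,:,::-1]
cv2.imwrite("pics/si6.png",cv2.resize(im[170:380,180:480],None,fx=2.6,fy=2.6,interpolation=cv2.INTER_CUBIC))
```

```text
[ 5.66682662 12.4034789  -1.97743824] [565.36208494  54.19400838  45.49384241] [ 2.45819852 -1.11796225  0.15139428]
```

View pics/sc6.png

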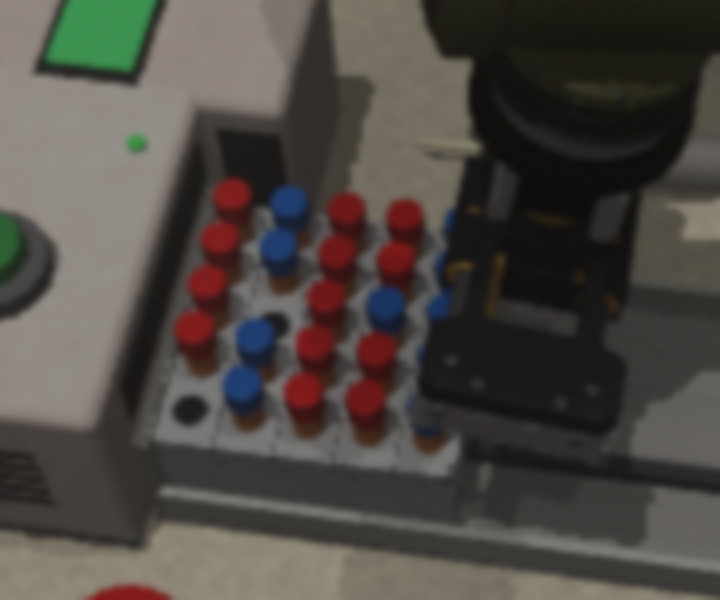

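View pics/si6.png

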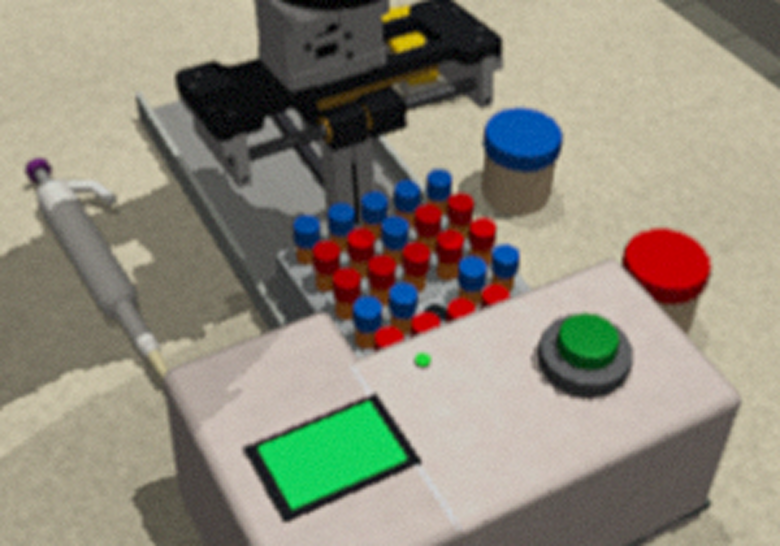

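Emit:
jog_arm(increments=[[-0.1,0,0.014,0,0,0,0],[0,0,0,0,0,0,0]])

```text
clock: 10.18
eef_pos: [565.5, 53.9, 45.5]
eef_rot: [3.138, 0.136, 1.505]
wrist_force: [7.2, 15.9, -3.0]
finger_gap: 0.4
```

Emit:
jog_arm(increments=[[0,0,0,0,0,0,0],[0,0,0,0,0,0,0]])

```text
clock: 10.42
eef_pos: [565.5, 53.9, 45.5]
eef_rot: [3.139, 0.137, 1.505]
wrist_force: [7.8, 15.9, -2.5]
finger_gap: 0.5
```

Run:
```python
from h import *
np.set_printoptions(precision=1,suppress=True)
p=camera("scene")
a=.067;d=np.array([-np.sin(a),-np.cos(a)]);t=np.array([np.cos(a),-np.sin(a)]);s0=np.array([561,-84.])
for r in [[(233,189),(222,235),(209,281),(196,325)],[(291,200),(281,246),(256,337),(244,383)],[(348,208),(338,252),(327,297),(316,342),(305,388)],[(407,214),(397,260),(387,305),(377,350),(366,396)]]:
    q=np.array([toplane(p,(200+u/4,150+v/4),84)[:2] for u,v in r])-s0
    st=np.c_[q@d,q@t]; f=np.polyfit(st[:,1],st[:,0],1)
    print(st.round(1).tolist(),"slope",f[0].round(3),"s at 0",f[1].round(1))
# back rack top edge / front edge corner points z=56
for uv in [(457,462),(162,442),(155,490)]: 
    q=toplane(p,(200+uv[0]/4,150+uv[1]/4),56)[:2]-s0; print(q@d,q@t)
```

```text
[[-18.0, -47.1], [-19.1, -23.5], [-19.4, -0.7], [-19.4, 20.5]] slope -0.02 s at 0 -19.2
[[-42.8, -45.3], [-43.8, -21.9], [-43.8, 22.2], [-44.0, 43.4]] slope -0.011 s at 0 -43.6
[[-66.6, -44.9], [-67.1, -22.6], [-67.2, -0.5], [-67.3, 20.8], [-67.5, 41.9]] slope -0.009 s at 0 -67.1
[[-91.0, -45.7], [-91.1, -22.4], [-91.2, -0.5], [-91.3, 20.7], [-91.1, 41.8]] slope -0.002 s at 0 -91.2
-127.07474899456848 49.29199610347961
-11.438677685993577 58.63452657871497
-14.206231186994295 79.66742836392672
```

Emit:
jog_arm(increments=[[0.2,0,-0.028,0,0,0,0],[0.5,0,-0.07,0,0,0,0],[1,0,-0.139,0,0,0,0],[1,0,-0.139,0,0,0,0],[0,0,0,0,8,0,0],[0,0,-4,0,0,0,0],[0,0,-4,0,0,0,0],[0,0,-4,0,0,0,0],[0,0,-4,0,0,0,0],[4,0,-2,0,0,0,0],[5,0,0,0,0,0,0],[0,0,0,0,0,0,0]])

```text
clock: 11.98
eef_pos: [571.9, 172.2, 225.2]
eef_rot: [-3.141, -0.0, 1.508]
wrist_force: [-0.5, -0.2, -0.0]
finger_gap: 0.2
```

Run:
```python
from h import *
p=camera("scene"); im=p["image"][:,:,::-1]
cv2.imwrite("pics/sc7.png",cv2.resize(im[150:300,200:380],None,fx=4,fy=4,interpolation=cv2.INTER_CUBIC))
p=camera("side"); im=p["image"][:,:,::-1]
cv2.imwrite("pics/si7.png",cv2.resize(im[170:380,180:480],None,fx=2.6,fy=2.6,interpolation=cv2.INTER_CUBIC))
p=camera("wrist"); im=p["image"][:,:,::-1]
cv2.imwrite("pics/w7.png",im)
```

```text
(no output)
```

View pics/sc7.png

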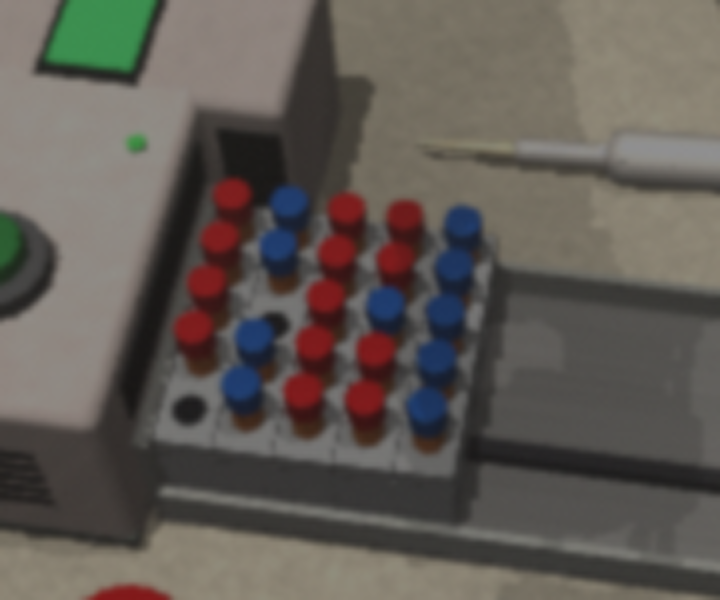

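View pics/si7.png

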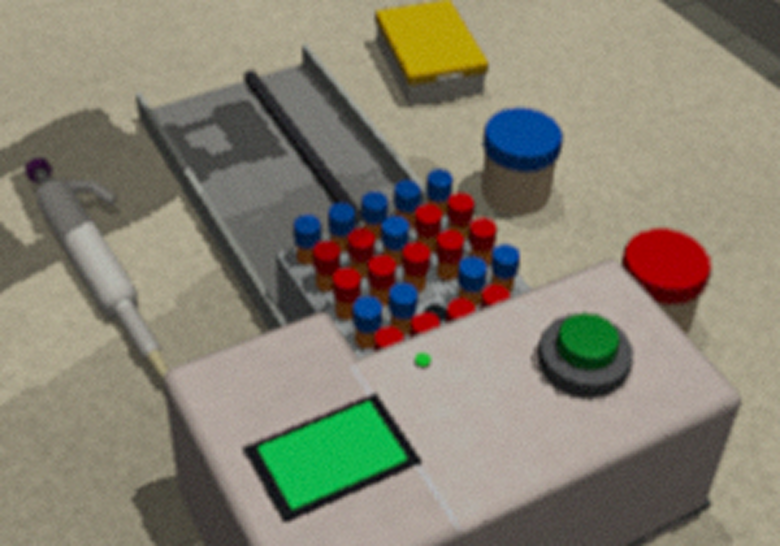

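View pics/w7.png

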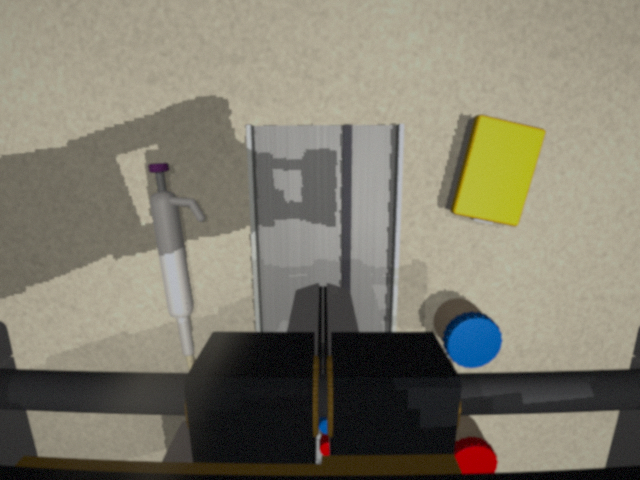

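Emit:
jog_arm(increments=[[-3.9,0.36,0,0,0,0,0],[-3.9,0.36,0,0,0,0,0],[-3.9,0.36,0,0,0,0,0],[-3.9,0.36,0,0,0,0,0],[-3.9,0.36,0,0,0,0,0],[-3.9,0.36,0,0,0,0,0],[-3.9,0.36,0,0,0,0,0],[-3.8,0.36,0,0,0,0,0],[0,0,0,0,0,0,0]])

```text
clock: 13.25
eef_pos: [579.6, -146.1, 225.0]
eef_rot: [-3.141, 0.0, 1.5]
wrist_force: [0.3, 0.5, -0.2]
finger_gap: 0.5
```

Run:
```python
from h import *
p=camera("wrist"); im=p["image"][:,:,::-1]
cv2.imwrite("pics/w8.png",im)
np.savez("w8.npz",**{k:p[k] for k in ["K","k1","rvec","tvec"]})
p=camera("scene"); cv2.imwrite("pics/sc8.png",p["image"][:,:,::-1])
```

```text
(no output)
```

View pics/w8.png

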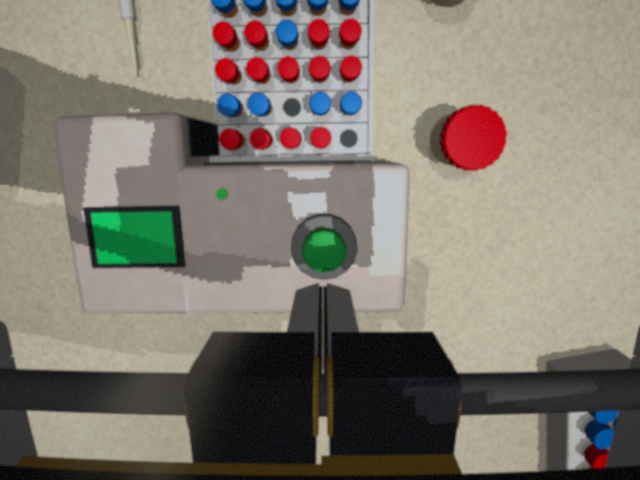

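View pics/sc8.png

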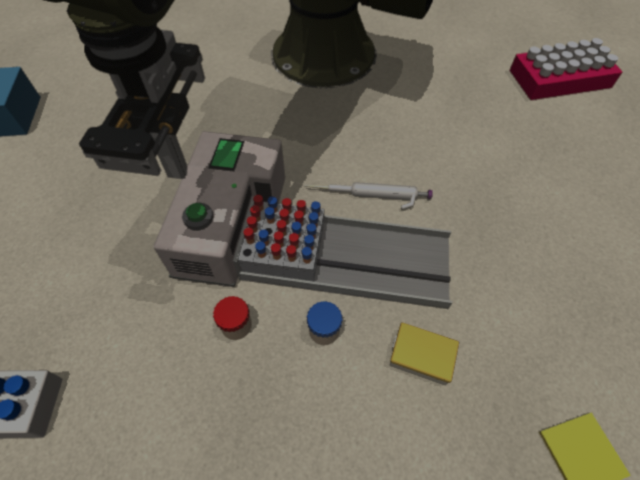

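Run:
```python
from h import *
np.set_printoptions(precision=1,suppress=True)
p=np.load("w8.npz"); im=cv2.imread("pics/w8.png")
cv2.imwrite("pics/w8z.png",cv2.resize(im[0:185,180:400],None,fx=3.6,fy=3.2,interpolation=cv2.INTER_CUBIC)[:600,:800])
print("key",toplane(p,(324,249),127))
print("tip",proj(p,[579.6,-146,203]),proj(p,[579.6,-146,127]))
```

```text
key [ 581.1 -138.4  127. ]
tip [322.3 303. ] [322.5 260.4]
```

View pics/w8z.png

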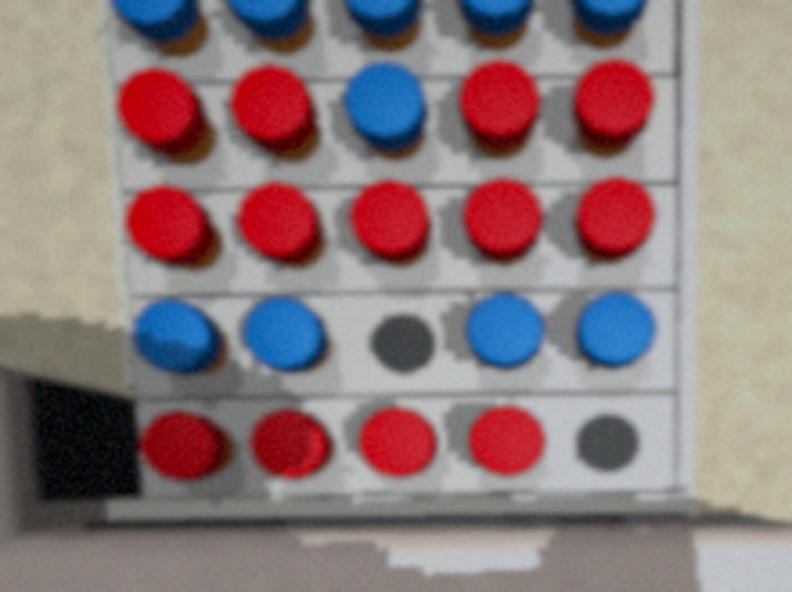

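Emit:
jog_arm(increments=[[0.75,0.1,0,0,0,0,0],[0,0,2,0,0,0,0],[0,0,2.5,0,0,0,0],[0,0,2,0,0,0,0],[0,0,0.6,0,0,0,0],[0,0,0,0,0,0,0]])

```text
clock: 14.1
eef_pos: [582.1, -135.0, 154.7]
eef_rot: [3.141, -0.0, 1.505]
wrist_force: [-0.1, 0.2, 0.2]
finger_gap: 0.7
```

Emit:
jog_arm(increments=[[0,0,0.2,0,0,0,0],[0,0,0.2,0,0,0,0],[0,0,0.2,0,0,0,0],[0,0,0.1,0,0,0,0],[0,0,0,0,0,0,0]])

```text
clock: 14.72
eef_pos: [582.0, -135.7, 147.5]
eef_rot: [3.141, 0.0, 1.504]
wrist_force: [0.6, 0.8, 2.5]
finger_gap: 0.5
```

Emit:
jog_arm(increments=[[0,0,0.2,0,0,0,0],[0,0,0.15,0,0,0,0],[0,0,0,0,0,0,0]])

```text
clock: 15.1
eef_pos: [582.0, -135.7, 143.9]
eef_rot: [3.141, 0.0, 1.504]
wrist_force: [0.0, 0.3, 5.1]
finger_gap: 0.4
```

Emit:
jog_arm(increments=[[0,0,0.1,0,0,0,0],[0,0,0.1,0,0,0,0],[0,0,0,0,0,0,0]])

```text
clock: 15.48
eef_pos: [582.1, -135.7, 143.1]
eef_rot: [3.141, 0.0, 1.504]
wrist_force: [-4.5, 1.4, 15.1]
finger_gap: 0.4
```

Bottomed out (15 N at z 143.1, 6 mm below contact). Now I'll release, retreat and check.

Emit:
jog_arm(increments=[[0,0,-0.5,0,0,0,0],[0,0,-1,0,0,0,0],[0,0,-3,0,0,0,0],[0,0,-4,0,0,0,0],[0,0,-2,0,0,0,0],[-4,0,0,0,0,0,0],[-4,0,0,0,0,0,0],[0,0,0,0,0,0,0],[0,0,0,0,0,0,0]])

```text
clock: 16.6
eef_pos: [576.5, -215.0, 246.7]
eef_rot: [-3.141, -0.0, 1.504]
wrist_force: [0.8, 0.0, 0.1]
finger_gap: 0.4
```

Run:
```python
from h import *
p=camera("scene"); im=p["image"][:,:,::-1]
cv2.imwrite("pics/sc9.png",cv2.resize(im[120:340,150:470],None,fx=2.4,fy=2.4,interpolation=cv2.INTER_CUBIC))
p=camera("wrist"); cv2.imwrite("pics/w9.png",p["image"][:,:,::-1])
print(read_state()["wrist_force"])
```

```text
[ 0.63339381  0.42067841 -0.0087734 ]
```

View pics/sc9.png

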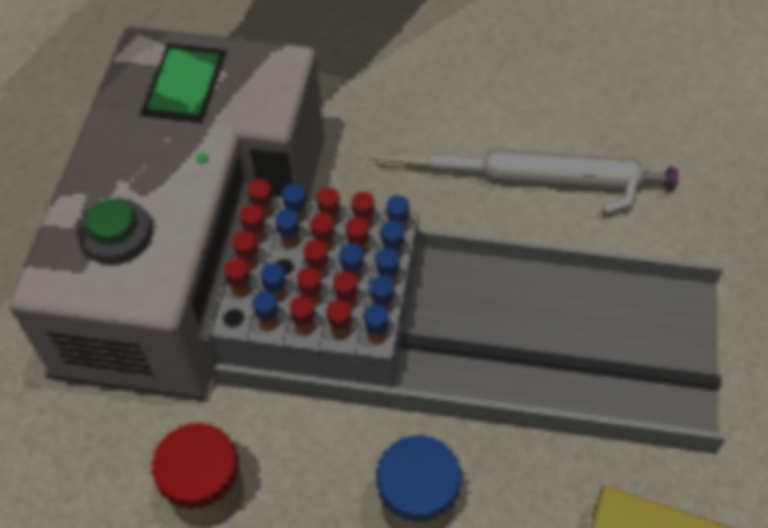

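View pics/w9.png

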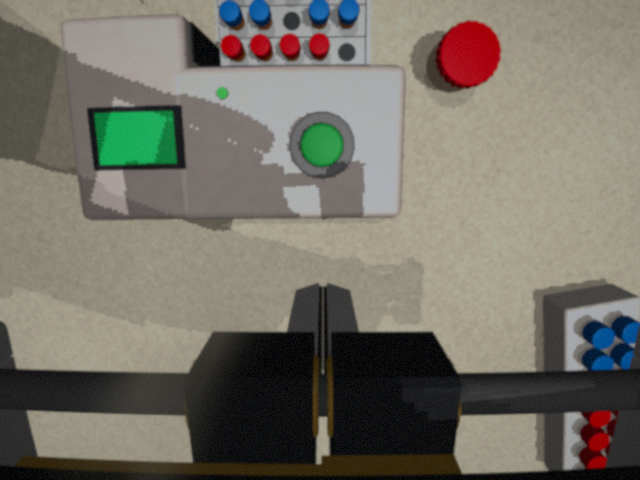

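```bash
python3 -c "
from cell import *
print(sign_off())"
```

```text
the job is handed in; nothing more can be done
None
```

The five racks are home against the end stop as one closed, upright row. I then pressed the green start key and released it. The job was handed in at about 17 s of the 48 s allowed, and the sign-off gave no verdict.

- **Push:** I pushed the last rack low at mid-face with the closed fingertips. The force held at about 3–4 N while the row slid and rose to about 16 N at the stop. 1 mm more command then moved it only 0.3 mm.
- **Row check:** With the arm backed off, the wrist picture showed the first rack flush with the stop plate and no gaps in the row. The scene picture gave a rack spacing of about 24 mm, which is the thickness of one rack.
- **Key:** I felt the key first at about 2.5 N and pressed on until it bottomed out. The force reached 15 N, about 6 mm down. I then lifted off, and the last pictures show the key back up. The jars and pipette look untouched in them; the slide box is only partly in view there, but it looked in place in the pictures before the key press.

**Checks that disagreed:**
- My first estimate of the stop's position put the front rack about 7 mm short of home. The cameras differ by up to about 8 mm on where the lane's mouth lies. Using the wrist camera's mouth position, the rack sits about 13 mm before the stop, against the required 12 mm. I relied on that, the force rise and the flush contact in the close view.
- At the stop the wrist also read about 7 N sideways, which I did not explain. It was gone after I backed off.

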